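Refit the pronged fence of a lid rack, then rack the lid

ROBOT

A 7-joint arm with a two-finger parallel gripper is mounted at the origin on the work surface. World frame = base frame: x ahead of the robot, y to its left, z up, the work surface at z = 0. Lengths are in m, angles in rad, forces in N, time in s.
With the tool pointing down it reaches from about 0.375 to 0.925 m from the base axis. Payload 3.1 kg.
Tool frame: the origin (TCP) lies on the centre line of the jaws, within the pads' length; the fingertips stand 14 mm ahead of it and the grasp point (between the pads) lies 5 mm behind it; z points along the fingers, y is the line along which they close (so a half turn about z gives the same grasp; the last joint's range is limited). The gripper opens to 85 mm and grips with 20 to 120 N. Pads are 22 mm wide; open, the fingers measure 114 mm over their backs; the gripper's body (76 mm by 85 mm) begins 54 mm behind the grasp point. The pads swing forward as they close: fully open they stand 13 mm farther back than shut.
Start: joints at [1.015, 0.383, 0.044, 1.598, -0.018, 1.161, -0.05], TCP at [0.287, -0.583, 0.245] pointing down, gripper open.
Joint ranges: [-2.61, 2.61], [-0.41, 2.15], [-1.48, 1.57], [0, 2.5], [-1.57, 4.71], [0.05, 1.97], [-2.85, 2.85]. Speed limits (rad/s): [2.79, 2.79, 3.14, 3.14, 3.14, 3.14, 3.14].

INTERFACE

Orientations are given as a unit quaternion [x, y, z, w].
In Python, from bench import ctrl gives the robot as it stands. Calls block until the motion is done:
- ctrl.move_ptp(position, orientation): joint-space move of the TCP to a pose.
- ctrl.movel(position, orientation=None, speed=0.15): straight line of the TCP; orientation=None keeps the orientation; speed is the mean speed in m/s.
- ctrl.move_j(angles): joint-space move.
- ctrl.move_gripper(opening, effort=None): finger opening in m; effort is the grip in N (None keeps the last); returns when the fingers have stopped.
- ctrl.pause(seconds).
- ctrl.inverse_kinematics(position, orientation): joint angles nearest the present ones, or None.
- ctrl.read_camera(name): name is "side" or "top"; returns (picture, depth): 400x640x3 uint8, red, green, blue; 400x640 float32, m along the optical axis (not along the pixel's ray), 0 where there is no reading.
- ctrl.camera_params(name): a dict with "K" (3x3 intrinsics, pixels), "camera_from_world" (4x4, takes a point from world to camera coordinates). Camera axes: x right, y down, z forward; pixel columns grow to the right and rows downward; lengths in m; the calibration is good to about 2 mm. A picture is of the moment at which its call begins. camera_params takes no time and is no camera call.
A pose or a line that the arm cannot do raises ctrl.MotionError and nothing moves.
- ctrl.sign_off(): hands the job in; it is judged then, once.
Trained networks look in the newest picture that a camera, given by its name, has taken for a name from the list of things; names that differ only in an ending like _2 or _b are one class to them, and where a whole thing is asked for, a point or a joint stands for the part that bears it (a point fixed in the world has none). Each returns a list of dicts, best first, with "score" (0 to 1); they miss things now and then, are a little off and sometimes report something else, mostly with a low value. They report only what shows in the picture. A call takes as long as a camera call.
- ctrl.look_for(camera, name): "rect" ([left, top, right, bottom] in pixels, round what is visible of it).
- ctrl.outline_of(camera, name): "region" (400x640 bool, what is visible of it) and "rect" ([left, top, right, bottom] in pixels, round what is visible of it).
Readings, each from a call of its own:
- ctrl.read_time_s(): time.
- ctrl.read_qpos(): joint angles.
- ctrl.read_joint_vel(): joint speeds.
- ctrl.read_effort(): joint torques, N m.
- ctrl.read_eef_pos(): TCP position.
- ctrl.read_tcp_rot(): TCP orientation.
- ctrl.read_ft_force(): force on the tool from outside, world axes, zero at the start.
- ctrl.read_ft_torque(): the same for the moment, N m.
- ctrl.read_finger_gap(): finger opening in m.
- ctrl.read_grasp_force(): force on a finger pad.
Only numpy, scipy, OpenCV 4.12 (cv2) and the standard library are available. Lean on these libraries where they do the work, as an engineer would, in place of code of your own. Each camera call takes 0.05 s, during which the arm holds its last target. There are 200 camera calls.

TASK

The tub-lid rack is back from washing: first put its green-handled fence back so that all six prongs drop into the six slots of the white rail (clamped a little to one side or the other, so feel for them) and its bar sits fully down on the rail, and let go of it. Then take the blue lid from its grey drain stand and stand it upright in the rack's middle gap, the one between the two inner pairs of tines. Leave the loose things around (red lid, jar, mug, tub, spatula) where they are.

Things in the scene. Friction and masses are not known exactly. Their poses are not given: they have to be found in the camera images.
- rack: Fixed lid rack: flat steel base 170 (x) x 240 (y) x 6 mm. Origin: centre of its underside, on the table; z up, y along the rack, -x its front. A white slotted rail, 24 (x) x 210 (y) mm, runs along y near its back edge (see point rack_rail); in front of it are tines that form three gaps for lids (see point rack_gap).
- rack_rail (a point): On the rail's top face and centre line: x 55, y 0, z 42 mm of the rack. Six slots 10 (y) x 12 (x) mm, 36 deep, at -70, -42, -14, 14, 42, 70 mm along y from the RAIL's own middle. That middle is fixed somewhere from 12 mm before to 12 mm past this point along y, new each time and not measured: find the slots by touch or sight. The rail is solid elsewhere.
- rack_gap (a point): Where the lid's centre is when stood in the middle gap: x -20, y 0, z 64 mm of the rack. It rests on two bars along y, at x -50 and 10 (6 wide, tops at z 16). Each bar has four upright tines, 6 mm thick, tops at z 50, at y -33, -11, 11, 33: three gaps, 16 mm clear, at y -22, 0, 22; lids stand in them with their axis along the rack's y.
- fence: Loose fence, 220 to 450 g: steel bar 12 (x) x 200 (y) x 14 (z) mm, six round-tipped prongs, diameter 8, reaching 30 mm below it at y -70, -42, -14, 14, 42, 70, green handle 16 (x) x 60 (y) mm from z 14 to 50. Origin: middle of the bar's underside, z up. Fully down it is 42 mm over the table; either way round. Starts prongs down in the cradle, underside 60 mm over the table.
- lid: Loose blue tub lid, 110 to 230 g: disc of diameter 110 mm, 12 mm thick, with a black knob (diameter 18, 9 mm tall) in the middle of its -y face. Origin: centre of the disc; y is the disc's axis, level while it stands. At the start it stands upright in the drain stand, its centre 64 mm and its top edge 119 mm above the table.
- cradle: Grey fixed cradle holding the fence, base 50 (x) x 210 (y) mm, posts 16 mm wide at y = -90 and +90 mm, 60 mm tall plus 8 mm cheeks that leave the fence's bar 4 mm play. Origin: centre of its underside.
- stand: Grey fixed drain stand holding the blue lid, base 120 (x) x 70 (y) x 6 mm, with one gap like the rack's, centred on it, between four tines 50 mm tall. Origin: centre of its underside.
- spare_lid: Loose red lid of the same size lying flat, bystander. Origin: centre of its underside.
- jar: Loose jar, diameter 68 mm, 100 mm tall, bystander. Origin: centre of its underside.
- mug: Loose white mug, rim diameter 80 mm, 90 mm tall, bystander. Origin: centre of its underside.
- tub: Loose white tub, diameter 100 mm, 90 mm tall, bystander. Origin: centre of its underside.
- spatula: Loose spatula lying on the table, bystander. Origin: centre of its underside, x along it.

How it is judged:
By the outcome, as a careful person would: the job done as asked, in the order asked, and still so for the second after the job is handed in, with the robot touching nothing.
It also fails if it takes over 64 s, if anything falls off the work surface, if the arm or the gripper's body presses on something with over 40 N, if the wrist force passes 120 N, or if a joint passes its speed limit or range.

## Working session

There is one attempt and no reset: what is moved stays moved. The work goes in short steps, each a Python script; the robot and the scene stay as the last script left them, time stands still between calls to the robot, and variables do not carry over. Pictures are saved under pics/ and viewed, at most 10 in all, crops included, and the job is handed in when it is done.

```bash
mkdir -p pics; ls
cat > h.py <<'E'
import numpy as np, cv2
from bench import ctrl
def cloud(name):
    im,d=ctrl.read_camera(name); P=ctrl.camera_params(name)
    K=np.array(P["K"]);T=np.linalg.inv(np.array(P["camera_from_world"]))
    v,u=np.mgrid[:400,:640]
    p=np.stack([(u-K[0,2])/K[0,0]*d,(v-K[1,2])/K[1,1]*d,d],-1)
    w=p@T[:3,:3].T+T[:3,3]; w[d==0]=np.nan
    return im,w
def save(im,n): cv2.imwrite("pics/"+n,im[:,:,::-1])
E
python3 - <<'E'
from h import *
print(ctrl.read_time_s(),ctrl.read_eef_pos(),ctrl.read_tcp_rot())
ims=[]
for c in("top","side"):
    im,w=cloud(c); ims.append(im); np.savez("c_%s.npz"%c,im=im,w=w)
    P=ctrl.camera_params(c); print(c,np.round(np.linalg.inv(P["camera_from_world"]),3).tolist(),P["K"][0])
    for n in("rack","fence","lid","cradle","stand","spare_lid","jar","mug","tub","spatula"):
        r=ctrl.outline_of(c,n)
        for q in r[:2]:
            m=q["region"]; x=w[m]; x=x[~np.isnan(x[:,0])]
            if len(x): print(c,n,round(q["score"],2),np.round(q["rect"]).tolist(),np.round(np.median(x,0),3),np.round(np.percentile(x,2,axis=0),3),np.round(np.percentile(x,98,axis=0),3))
        if r: np.save("m_%s_%s.npy"%(c,n),r[0]["region"])
save(ims[0],"top0.png");save(ims[1],"side0.png")
print(ctrl.read_time_s())
E
```

```text
bench.py
pics
0.0 [ 0.28687729 -0.5822552   0.24387391] [ 9.73910614e-01  2.26928210e-01 -3.68329964e-04 -1.25251730e-03]
top [[0.012, -0.991, 0.133, 0.37], [-1.0, -0.015, -0.02, 0.036], [0.022, -0.133, -0.991, 1.15], [0.0, 0.0, 0.0, 1.0]] [379.78156173   0.         315.33317781]
top rack 0.87 [213.0, 167.0, 297.0, 229.0] [0.514 0.205 0.005] [0.439 0.089 0.   ] [0.614 0.322 0.027]
top fence 0.62 [359.0, 153.0, 430.0, 164.0] [ 0.636 -0.209  0.075] [ 0.623 -0.304  0.052] [ 0.655 -0.121  0.113]
top lid 0.78 [376.0, 206.0, 390.0, 245.0] [ 0.45  -0.177  0.091] [ 0.403 -0.188  0.007] [ 0.498 -0.171  0.119]
top cradle 0.65 [355.0, 157.0, 430.0, 179.0] [ 0.629 -0.226  0.005] [ 0.604 -0.311 -0.001] [ 0.651 -0.118  0.069]
top stand 0.86 [366.0, 204.0, 393.0, 246.0] [ 0.45  -0.163  0.006] [ 0.393 -0.216  0.001] [ 0.506 -0.145  0.023]
top stand 0.29 [378.0, 205.0, 391.0, 245.0] [ 0.448 -0.178  0.088] [ 0.4   -0.212  0.005] [ 0.499 -0.171  0.119]
top spare_lid 0.88 [145.0, 213.0, 182.0, 248.0] [0.427 0.466 0.011] [0.379 0.419 0.005] [0.477 0.518 0.018]
top jar 0.86 [315.0, 95.0, 338.0, 126.0] [ 0
[... 1521 characters left out ...]
12] [0.386 0.42  0.009] [0.477 0.47  0.015]
side jar 0.71 [272.0, 377.0, 332.0, 398.0] [0.436 0.443 0.012] [0.387 0.42  0.009] [0.476 0.47  0.015]
side jar 0.57 [226.0, 146.0, 252.0, 190.0] [0.776 0.003 0.072] [ 0.755 -0.04   0.003] [0.813 0.018 0.101]
side mug 0.93 [356.0, 85.0, 391.0, 120.0] [ 0.491 -0.415  0.057] [ 0.45  -0.486  0.001] [ 0.557 -0.396  0.09 ]
side tub 0.88 [313.0, 75.0, 344.0, 115.0] [ 0.651 -0.388  0.075] [ 0.61  -0.453  0.01 ] [ 0.699 -0.368  0.092]
side tub 0.36 [224.0, 146.0, 251.0, 192.0] [0.778 0.002 0.07 ] [ 0.755 -0.085 -0.001] [0.828 0.018 0.101]
side spatula 0.81 [397.0, 134.0, 478.0, 184.0] [ 0.308 -0.295  0.004] [ 0.156 -0.361 -0.002] [ 0.394 -0.211  0.02 ]
1.1
```

Run:
```python
from h import *
T=np.load("c_top.npz");S=np.load("c_side.npz")
a=cv2.resize(T["im"][90:260,190:500],(775,425),interpolation=cv2.INTER_CUBIC)
b=cv2.resize(S["im"][215:335,240:350],(550,600),interpolation=cv2.INTER_CUBIC)
save(a,"crop_top.png");save(b,"crop_side.png")
def rect(x,l):
    r=cv2.minAreaRect((x[:,:2]*1000).astype(np.float32)); print(l,len(x),np.round(r[0],1),np.round(r[1],1),round(r[2],2))
for c,D in(("top",T),("side",S)):
    w=D["w"];im=D["im"].astype(int);x,y,z=w[...,0],w[...,1],w[...,2]
    R=(x>.4)&(x<.66)&(y>.05)&(y<.36)
    rect(w[R&(z>.038)&(z<.046)],c+" rail/railtop"); rect(w[R&(z>.002)&(z<.03)],c+" base")
    rect(w[R&(z>.044)],c+" tines")
    F=(x>.58)&(x<.7)&(y>-.34)&(y<-.08)
    rect(w[F&(z>.105)],c+" handle");rect(w[F&(z>.066)&(z<.08)],c+" bar");rect(w[F&(z>.002)&(z<.012)],c+" cbase")
    blue=(im[...,2]>im[...,0]+40)&(im[...,2]>im[...,1]+15)
    L=blue&(x>.35)&(x<.55)&(y>-.25)&(y<-.1)
    rect(w[L],c+" lid");rect(w[L&(z>.1)],c+" lidtop")
    q=w[L&(z<.112)];print("zmax",np.nanmax(w[L][:,2]))
    C=(x>.35)&(x<.55)&(y>-.25)&(y<-.1)&(z>.003)&(z<.01)&~blue
    rect(w[C],c+" stand")
```

```text
top rail/railtop 493 [535.2 203.2] [119.7 209.9] 8.07
top base 4034 [530.  204.9] [309.7 259.9] 89.93
top tines 70 [534.5 200.9] [118.1 206.1] 7.63
top handle 123 [ 638.5 -214.3] [58.9 16.9] 81.51
top bar 309 [ 637.9 -215.1] [199.2  39.4] 82.18
top cbase 704 [ 640.5 -210. ] [259.  118.9] 89.9
top lid 323 [ 452.6 -193.5] [103.1  38.1] 6.07
top lidtop 146 [ 452.3 -181.3] [83.4 12.7] 6.14
zmax 0.12170675618346327
top stand 555 [ 449.3 -175.2] [146.4 198.7] 89.54
side rail/railtop 831 [532.6 203.8] [119.5 211.4] 8.01
side base 6030 [530.5 205. ] [309.4 257.8] 89.86
side tines 79 [531.1 199.4] [116.7 199.5] 10.78
side handle 85 [ 636.3 -211.9] [62.3 16.2] 79.16
side bar 246 [ 635.4 -213. ] [203.5  39.9] 82.57
side cbase 495 [ 641.8 -208.1] [115.4 248.9] 0.83
side lid 850 [ 449.1 -179.2] [104.1  16.2] 5.79
side lidtop 184 [ 448.  -179.4] [82.7 15.6] 7.38
zmax 0.12043269151356117
side stand 465 [ 446.7 -172.3] [142.8 190.3] 89.52
```

View pics/crop_top.png

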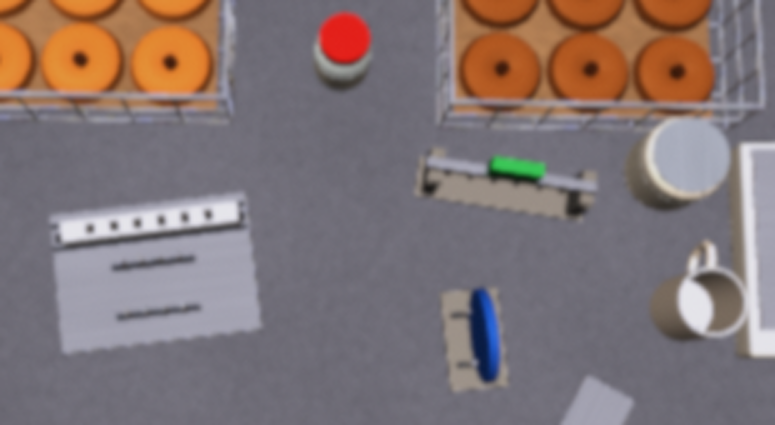

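View pics/crop_side.png

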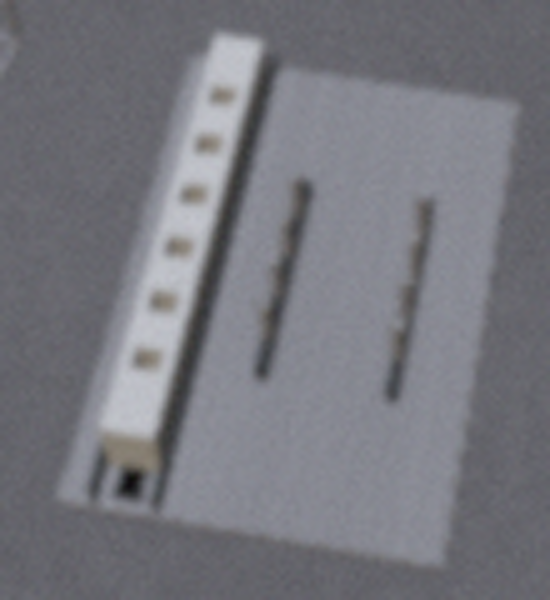

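```bash
cat >> h.py <<'E'
def onplane(c,uv,z):
    P=ctrl.camera_params(c);K=np.array(P["K"]);T=np.linalg.inv(np.array(P["camera_from_world"]))
    uv=np.atleast_2d(uv).astype(float); d=np.c_[(uv[:,0]-K[0,2])/K[0,0],(uv[:,1]-K[1,2])/K[1,1],np.ones(len(uv))]@T[:3,:3].T
    return T[:3,3]+d*((z-T[2,3])/d[:,2])[:,None]
def quat(deg): a=np.radians(deg)/2; return [np.cos(a),np.sin(a),0,0]
E
python3 - <<'E'
from h import *
for c,box,th in(("top",(210,165,300,192),150),("side",(255,225,300,310),195)):
    D=np.load("c_%s.npz"%c);im=D["im"];w=D["w"]
    g=im.mean(2).astype(np.float32)
    # rectify rail top plane to 0.5 mm grid in rack-ish frame (yaw 8, centre .59,.21)
    t=np.radians(8.0);xs=np.arange(-30,30,.5);ys=np.arange(-125,125,.5)
    X,Y=np.meshgrid(xs,ys); wx=.592+(X*np.cos(t)-Y*np.sin(t))/1e3; wy=.212+(X*np.sin(t)+Y*np.cos(t))/1e3
    P=ctrl.camera_params(c);p=np.stack([wx,wy,wx*0+.042,wx*0+1],-1)@np.array(P["camera_from_world"]).T
    uv=p[...,:3]@np.array(P["K"]).T;uv=(uv[...,:2]/uv[...,2:]).astype(np.float32)
    r=cv2.remap(g,uv[...,0],uv[...,1],cv2.INTER_CUBIC)
    save(np.repeat(np.clip(r,0,255).astype(np.uint8).T[:,:,None],3,2)[::-1],"rail_%s.png"%c)
    white=r>165; n,lab,st,ce=cv2.connectedComponentsWithStats(white.astype(np.uint8))
    k=1+np.argmax(st[1:,4]); rr=cv2.minAreaRect(np.argwhere(lab==k).astype(np.float32)); print(c,"rail yx",rr, "->",rr[0][1]*.5-30,rr[0][0]*.5-125)
    hull=cv2.convexHull(np.argwhere(lab==k)[:,::-1].astype(np.int32)); m=np.zeros(r.shape,np.uint8);cv2.fillConvexPoly(m,hull,1);m=cv2.erode(m,np.ones((7,7)))
    hole=np.where(m>0,np.clip(200-r,0,None),0)*((m>0)&(r<190))
    n,lab,st,ce=cv2.connectedComponentsWithStats((hole>15).astype(np.uint8))
    for i in range(1,n):
        if st[i,4]>40:
            q=lab==i; W=hole[q];yy,xx=np.nonzero(q);cy=(yy*W).sum()/W.sum()*.5-125;cx=(xx*W).sum()/W.sum()*.5-30
            print("  slot",round(cx,2),round(cy,2),st[i,4])
    im=im.astype(int);x,y,z=w[...,0],w[...,1],w[...,2]
    gr=(im[...,1]>im[...,0]+50)&(im[...,1]>im[...,2]+30)&(x>.6)&(x<.68)&(y>-.3)&(y<-.1)
    q=w[gr]; print(c,"green",len(q),np.nanmean(q,0),cv2.minAreaRect((q[:,:2]*1e3).astype(np.float32)))
    mm=np.nanmean(q,0)[:2]; u,s,v=np.linalg.svd(q[:,:2]-mm,full_matrices=False); print("ang",np.degrees(np.arctan2(v[0,1],v[0,0])))
    # basket heights
    B=(x>.66)&(x<.74)&(y>-.35)&(y<-.1)&(z>.01); print("behind",B.sum(),w[B].min(0) if B.any() else"", w[B].max(0) if B.any() else"")
for p,a in(((.637,-.213,.2),(81.5,-98.5)),((.59,.212,.2),(98,-82)),((.45,-.177,.25),(6,186)),((.51,.2,.25),(8,188))):
    for A in a:
        j=ctrl.inverse_kinematics(p,quat(A)); print(p,A,None if j is None else np.round(j,2))
S=np.load("c_side.npz")["im"];T=np.load("c_top.npz")["im"]
a=cv2.resize(S[125:190,340:400],(480,520),interpolation=cv2.INTER_CUBIC)
b=[cv2.resize(cv2.imread("pics/rail_%s.png"%c)[:,:,::-1],(500,120))[:,:300*1] for c in("top","side")]
b=np.vstack([np.vstack(b),np.zeros((280,300,3),np.uint8)]);save(np.hstack([a,b]),"m.png")
E
```

```text
top rail yx ((248.5, 44.5), (63.0, 445.0), 90.0) -> -7.75 -0.75
  slot 4.34 -4.15 2596
  slot -11.46 -70.61 519
  slot -21.71 -42.45 41
  slot -11.67 -42.77 540
  slot -11.64 -14.93 518
  slot -11.42 13.34 477
  slot -11.14 40.98 474
  slot -11.1 69.23 447
top green 141 [ 0.63774334 -0.21298786  0.10774878] ((638.3543090820312, -213.9852294921875), (58.57528305053711, 16.306650161743164), 81.21187591552734)
ang -97.93979685427851
behind 469 [ 0.66061913 -0.34928151  0.01004573] [ 0.73995319 -0.12181304  0.10713621]
side rail yx ((250.99996948242188, 37.999996185302734), (417.99993896484375, 47.99999237060547), -0.0) -> -11.000001907348633 0.4999847412109375
  slot -10.8 -0.52 8068
  slot -12.17 103.19 43
side green 92 [ 0.6364863  -0.20655049  0.10735758] ((636.3242797851562, -211.88870239257812), (62.32841491699219, 16.23275375366211), 79.16450500488281)
ang 83.78745342200124
behind 517 [ 0.66007434 -0.3497587   0.01001439] [ 0.73988989 -0.11885245  0.10414259]
(0.637, -0.213, 0.2) 81.5 [ 0.5   0.48 -0.32  1.57  0.16  1.12 -0.  ]
(0.637, -0.213, 0.2) -98.5 [-0.56  0.94  1.37  1.62 -0.94  1.38 -2.36]
(0.59, 0.212, 0.2) 98 [ 0.2   0.51 -0.79  1.67  0.39  1.13 -0.56]
(0.59, 0.212, 0.2) -82 [ 0.46  0.74 -1.25  1.66  0.73  1.29  2.35]
(0.45, -0.177, 0.25) 6 [ 0.48  0.07 -0.2   1.97  0.02  1.1  -1.19]
(0.45, -0.177, 0.25) 186 [ 0.8   0.09 -0.53  1.96  0.05  1.1   1.92]
(0.51, 0.2, 0.25) 8 [ 0.28  0.29 -0.84  1.81  0.24  1.15 -2.07]
(0.51, 0.2, 0.25) 188 [ 0.39  0.34 -0.99  1.8   0.31  1.17  1.02]
```

View pics/m.png

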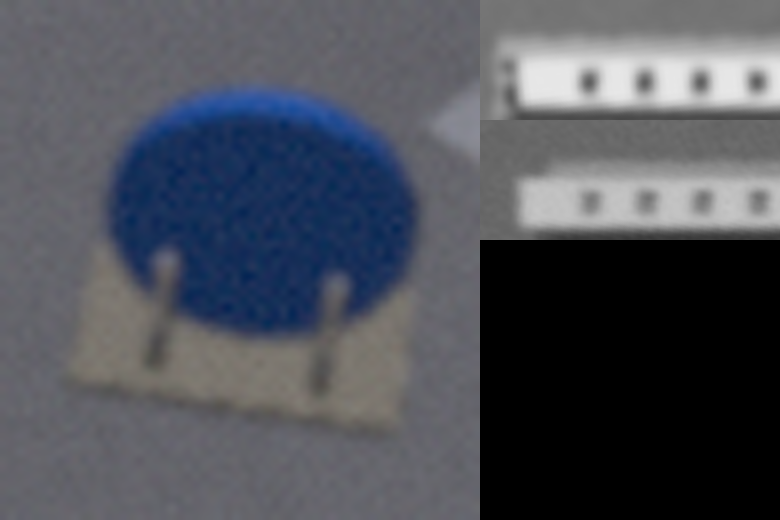

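Run:
```python
from h import *
t=np.radians(8.0);ex=np.array([np.cos(t),np.sin(t)]);ey=np.array([-np.sin(t),np.cos(t)])
for c in("top","side"):
    D=np.load("c_%s.npz"%c);im=D["im"].astype(int);w=D["w"]
    q=(w[...,:2]-[.592,.212])*1e3; X=q@ex;Y=q@ey; z=w[...,2]
    m=(abs(X+10)<25)&(abs(Y)<115)&(z>.036)&(z<.048); 
    print(c,"depth rail X",np.percentile(X[m],[2,50,98]).round(1),"Y",np.percentile(Y[m],[1,50,99]).round(1), "z",np.median(z[m]).round(4))
    b=(z>.003)&(z<.010)&(abs(X+65)<125)&(abs(Y)<150)
    print(" base X",np.percentile(X[b],[1,99]).round(1),"Y",np.percentile(Y[b],[1,99]).round(1))
    r=cv2.imread("pics/rail_%s.png"%c)[::-1,:,0].astype(float).T  # [y,x]
    print(" prof x(mid web y=0)",[ (round(x,0),int(np.mean(r[[242,250,256],i]))) for i,x in list(enumerate(np.arange(-30,30,.5)))[::4]])
    col=[int((-11.2+30)/.5)+k for k in(-3,0,3)]; pr=r[:,col].mean(1); ys=np.arange(-125,125,.5)
    best=max(np.arange(-14,14,.25),key=lambda o:-sum(np.interp(o+s+np.arange(-5,5.1,.5),ys,pr).mean() for s in(-70,-42,-14,14,42,70)))
    print(" slot offset y",best)
    for lo,hi in((-80,-30),(30,80)):
        sub=r[(ys>lo-4)&(ys<hi+4)]
    for s in(-70,-42,-14,14,42,70):
        k=[int((best+s+125)/.5)+j for j in range(-3,4)]; px=200-r[k].mean(0); 
        xs=np.arange(-30,30,.5); mm=(xs>-19)&(xs<-3); ww=np.clip(px-px[mm].min()-5,0,None)*mm; print("   x",round((xs*ww).sum()/ww.sum(),2),end="")
    print()
```

```text
top depth rail X [-22.1 -10.5   1.9] Y [-104.1   -0.6  102.2] z 0.0412
 base X [-162.5   37.6] Y [-130.2  122.6]
 prof x(mid web y=0) [(np.float64(-30.0), 76), (np.float64(-28.0), 82), (np.float64(-26.0), 111), (np.float64(-24.0), 153), (np.float64(-22.0), 194), (np.float64(-20.0), 216), (np.float64(-18.0), 227), (np.float64(-16.0), 230), (np.float64(-14.0), 230), (np.float64(-12.0), 229), (np.float64(-10.0), 229), (np.float64(-8.0), 229), (np.float64(-6.0), 229), (np.float64(-4.0), 227), (np.float64(-2.0), 222), (np.float64(0.0), 211), (np.float64(2.0), 196), (np.float64(4.0), 182), (np.float64(6.0), 170), (np.float64(8.0), 159), (np.float64(10.0), 149), (np.float64(12.0), 134), (np.float64(14.0), 123), (np.float64(16.0), 119), (np.float64(18.0), 116), (np.float64(20.0), 115), (np.float64(22.0), 115), (np.float64(24.0), 115), (np.float64(26.0), 114), (np.float64(28.0), 114)]
 slot offset y -1.0
   x -11.51   x -11.57   x -11.59   x -11.46   x -11.15   x -11.08
side depth rail X [-24.5 -12.9  -0.9] Y [-102.1   12.4  105.1] z 0.0415
 base X [-151.4   16.6] Y [-112.4  124.2]
 prof x(mid web y=0) [(np.float64(-30.0), 59), (np.float64(-28.0), 66), (np.float64(-26.0), 97), (np.float64(-24.0), 144), (np.float64(-22.0), 176), (np.float64(-20.0), 190), (np.float64(-18.0), 194), (np.float64(-16.0), 194), (np.float64(-14.0), 194), (np.float64(-12.0), 193), (np.float64(-10.0), 192), (np.float64(-8.0), 192), (np.float64(-6.0), 192), (np.float64(-4.0), 191), (np.float64(-2.0), 186), (np.float64(0.0), 171), (np.float64(2.0), 154), (np.float64(4.0), 145), (np.float64(6.0), 139), (np.float64(8.0), 130), (np.float64(10.0), 118), (np.float64(12.0), 108), (np.float64(14.0), 103), (np.float64(16.0), 105), (np.float64(18.0), 106), (np.float64(20.0), 103), (np.float64(22.0), 101), (np.float64(24.0), 102), (np.float64(26.0), 102), (np.float64(28.0), 102)]
 slot offset y 0.0
   x -11.46   x -11.05   x -11.1   x -11.05   x -11.06   x -11.02
```

View pics/rail_top.png

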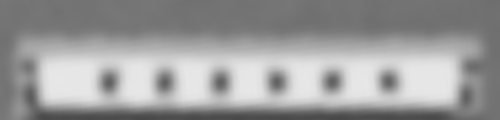

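Run:
```python
from h import *
Q=quat(82)
ctrl.move_gripper(.05,60)
ctrl.move_ptp([.6375,-.213,.2],Q)
ctrl.movel([.6375,-.213,.092],speed=.12)
ctrl.move_gripper(0.0,70)
print(ctrl.read_time_s(),ctrl.read_finger_gap(),ctrl.read_grasp_force(),ctrl.read_ft_force(),ctrl.read_eef_pos())
ctrl.movel([.6375,-.213,.192],speed=.15)
print(ctrl.read_ft_force(),ctrl.read_finger_gap())
ctrl.move_ptp([.581,.2099,.150],quat(97.9))
print(ctrl.read_time_s(),ctrl.read_ft_force(),ctrl.read_ft_torque(),ctrl.read_eef_pos(),ctrl.read_tcp_rot())
out=[]
for c in("top","side"):
    im,w=cloud(c);out.append(im[150:320,200:380] if c=="side" else im[120:260,190:330]);np.savez("d_%s.npz"%c,im=im,w=w)
save(np.hstack([cv2.resize(o,(400,400),interpolation=cv2.INTER_CUBIC) for o in out]),"held.png")
print(ctrl.read_time_s())
```

```text
4.85 0.015226808907172967 69.15648221969604 [-1.15876052  0.08213967  4.66977159] [ 0.63802832 -0.21322333  0.09319172]
[ 0.23912756  0.16823874 -4.3896399 ] 0.014987064223533358
7.2417 [ 0.16428083  0.19986714 -3.98409181] [-0.06105576  0.00808353 -0.00314776] [0.58260834 0.20673849 0.14998562] [ 6.58381612e-01  7.52683519e-01 -4.05801070e-04  1.00407191e-03]
7.3417
```

View pics/held.png

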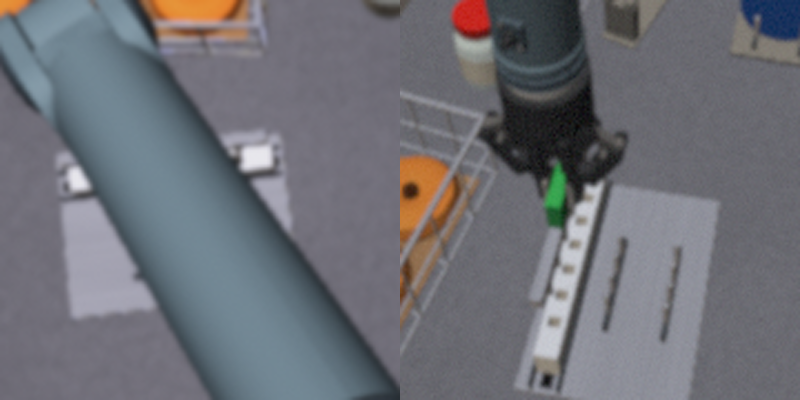

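Run:
```python
from h import *
print(ctrl.read_eef_pos(),ctrl.read_tcp_rot())
D=np.load("d_side.npz");im=D["im"].astype(int);w=D["w"];t=np.radians(7.9);ex=np.array([np.cos(t),np.sin(t)]);ey=np.array([-np.sin(t),np.cos(t)])
q=(w[...,:2]-[.581,.2099])*1e3;X=q@ex;Y=q@ey;z=w[...,2]*1e3
gr=(im[...,1]>im[...,0]+50)&(im[...,1]>im[...,2]+30)&(z>110)&(z<200)
for n,m in(("green",gr),("bar",(abs(X)<14)&(Y>33)&(Y<115)&(z>105)&(z<140)),("prong",(abs(X)<14)&(Y>-100)&(Y<115)&(z>70)&(z<112))):
    print(n,m.sum(),[np.percentile(v[m],[2,10,50,90,98]).round(1).tolist() for v in(X,Y,z)])
D=np.load("c_side.npz");im=D["im"].astype(int);w=D["w"];t=np.radians(-8);ex=np.array([np.cos(t),np.sin(t)]);ey=np.array([-np.sin(t),np.cos(t)])
q=(w[...,:2]-[.6375,-.213])*1e3;X=q@ex;Y=q@ey;z=w[...,2]*1e3
gr=(im[...,1]>im[...,0]+50)&(im[...,1]>im[...,2]+30)&(abs(X)<30)&(abs(Y)<60)
for n,m in(("green",gr),("bar",(abs(X)<14)&(Y>33)&(Y<115)&(z>64)&(z<80))):
    print("init",n,m.sum(),[np.percentile(v[m],[2,10,50,90,98]).round(1).tolist() for v in(X,Y,z)])
```

```text
[0.58245754 0.20700329 0.14999798] [ 6.58424377e-01  7.52646505e-01 -2.65387126e-04  7.12781924e-04]
green 148 [[-7.8, -5.0, 1.2, 7.1, 8.1], [-12.4, -4.8, 13.7, 25.8, 26.3], [143.7, 153.9, 166.0, 168.0, 171.0]]
bar 227 [[-5.7, -5.3, -1.1, 4.9, 6.1], [34.5, 40.1, 67.2, 93.5, 96.1], [116.6, 121.4, 129.9, 131.6, 132.4]]
prong 38 [[-4.2, -3.9, -2.9, -0.9, 0.9], [-73.1, -16.3, 25.4, 67.6, 69.8], [89.3, 91.4, 96.7, 105.1, 108.3]]
init green 92 [[-8.7, -7.6, -1.9, 4.8, 6.2], [-28.3, -19.4, 7.1, 28.5, 30.2], [89.2, 100.6, 108.9, 110.9, 111.6]]
init bar 117 [[-12.2, -7.5, -2.9, 5.3, 13.1], [35.0, 40.4, 74.4, 95.8, 99.2], [65.5, 67.0, 72.6, 75.1, 76.8]]
```

```bash
cat >> h.py <<'E'
off=np.zeros(3)
def goto(p,Q,speed=.1,n=3,tol=.0004):
    """movel with correction of the steady position error"""
    global off
    p=np.array(p,float)
    for i in range(n):
        ctrl.movel(p+off,Q,speed=speed if i==0 else .03); ctrl.pause(.15)
        e=p-np.array(ctrl.read_eef_pos()); e[2]*=.5
        if np.abs(e).max()<tol: break
        off=np.clip(off+e,-.008,.008)
    return e
E
python3 - <<'E'
import h
from h import *
e=goto([.581,.2099,.110],quat(97.9),n=4)
r=ctrl.read_tcp_rot();print(ctrl.read_time_s(),e*1e3,h.off*1e3,np.degrees(2*np.arctan2(r[1],r[0])),np.array(r).round(4),ctrl.read_ft_force())
np.save("off.npy",h.off)
im,w=cloud("side");t=np.radians(7.9);ex=np.array([np.cos(t),np.sin(t)]);ey=np.array([-np.sin(t),np.cos(t)])
im=im.astype(int);q=(w[...,:2]-[.581,.2099])*1e3;X=q@ex;Y=q@ey;z=w[...,2]*1e3
gr=(im[...,1]>im[...,0]+50)&(im[...,1]>im[...,2]+30)&(z>70)&(z<200)
for n,m in(("green",gr),("bar",(abs(X)<14)&(Y>33)&(Y<115)&(z>70)&(z<110))):
    print(n,m.sum(),[np.percentile(v[m],[2,10,50,90,98]).round(1).tolist() for v in(X,Y,z)])
E
```

```text
8.8417 [ 0.09865088 -0.01209044  0.1788266 ] [-0.07156133  0.00556036 -0.31374356] 97.9002206006137 [ 0.6567  0.7541 -0.     -0.    ] [ 0.67042064  0.29063796 -4.3146601 ]
green 138 [[-9.7, -6.8, 0.0, 5.9, 7.1], [-11.5, -3.2, 16.6, 29.2, 29.8], [103.6, 113.6, 125.6, 127.7, 152.3]]
bar 218 [[-7.3, -6.9, -2.4, 3.5, 4.6], [35.2, 40.6, 70.0, 96.7, 99.7], [77.6, 82.6, 89.6, 91.5, 92.3]]
```

```bash
cat >> h.py <<'E'
T8=np.radians(7.9);EX=np.array([np.cos(T8),np.sin(T8),0]);EY=np.array([-np.sin(T8),np.cos(T8),0])
C0=np.array([.581,.2099,0])
def at(dx,dy,z): return C0+(dx*EX+dy*EY)/1e3+[0,0,z]
E
python3 - <<'E'
from h import *
Q=quat(97.9)
for z in np.arange(.106,.083,-.0025):
    ctrl.movel(at(0,.2,z),Q,speed=.04)
    f=np.array(ctrl.read_ft_force());p=np.array(ctrl.read_eef_pos())
    print(round(ctrl.read_time_s(),2),round(z,4),p.round(4),[round(v,1) for v in(f@EX,f@EY,f[2])])
    if f[2]>10 or abs(f@EY)>15: break
E
```

```text
9.14 0.106 [0.5806 0.2099 0.1055] [np.float64(1.2), np.float64(0.2), np.float64(-3.3)]
9.39 0.1035 [0.5807 0.21   0.1032] [np.float64(0.1), np.float64(-0.1), np.float64(-3.4)]
9.64 0.101 [0.5809 0.2104 0.1009] [np.float64(0.1), np.float64(-0.2), np.float64(-4.8)]
9.89 0.0985 [0.5809 0.2104 0.0983] [np.float64(-0.1), np.float64(1.4), np.float64(-4.4)]
10.14 0.096 [0.5809 0.2104 0.0958] [np.float64(-0.6), np.float64(1.0), np.float64(-4.9)]
10.39 0.0935 [0.5809 0.2103 0.0933] [np.float64(-0.4), np.float64(1.0), np.float64(-3.6)]
10.64 0.091 [0.581  0.2104 0.0908] [np.float64(0.2), np.float64(2.0), np.float64(-4.7)]
10.89 0.0885 [0.581  0.2104 0.0883] [np.float64(1.1), np.float64(1.6), np.float64(-4.7)]
11.14 0.086 [0.581  0.2103 0.0858] [np.float64(1.8), np.float64(2.6), np.float64(-5.0)]
11.39 0.0835 [0.5809 0.2104 0.0833] [np.float64(0.0), np.float64(2.0), np.float64(-4.4)]
```

Run:
```python
from h import *
Q=quat(97.9)
for z in np.arange(.081,.0675,-.0015):
    ctrl.movel(at(0,.2,z),Q,speed=.04)
    f=np.array(ctrl.read_ft_force());p=np.array(ctrl.read_eef_pos())
    print(round(z,4),p.round(4),[round(float(v),1) for v in(f@EX,f@EY,f[2])])
    if f[2]>12 or abs(f@EY)>20: break
ctrl.pause(.2);print(ctrl.read_ft_force(),ctrl.read_eef_pos())
ctrl.move_gripper(.05,60)
p=np.array(ctrl.read_eef_pos());p[2]=.20
ctrl.movel(p,Q,speed=.2)
ctrl.move_ptp([.45,-.177,.25],quat(6))
print(ctrl.read_time_s())
for c in("side","top"):
    im,w=cloud(c);np.savez("e_%s.npz"%c,im=im,w=w)
    if c=="side": save(cv2.resize(im[200:340,230:360],(520,560),interpolation=cv2.INTER_CUBIC),"fence_in.png")
    im=im.astype(int);q=(w-C0)*1e3;X=q@EX;Y=q@EY;z=w[...,2]*1e3
    gr=(im[...,1]>im[...,0]+50)&(im[...,1]>im[...,2]+30)&(abs(X)<40)&(abs(Y)<60)
    for n,m in(("green",gr),("bar",(abs(X)<7)&(abs(Y)>34)&(abs(Y)<97)&(z>44)),("barL",(abs(X)<7)&(Y>70)&(Y<97)&(z>44)),("barR",(abs(X)<7)&(Y<-70)&(Y>-97)&(z>44))):
        print(c,n,m.sum(),[np.percentile(v[m],[2,50,98]).round(1).tolist() for v in(X,Y,z)])
```

```text
0.081 [0.5809 0.2104 0.0808] [1.1, 2.5, -5.1]
0.0795 [0.5809 0.2104 0.0794] [1.9, 2.3, -3.3]
0.078 [0.581  0.2104 0.078 ] [1.3, 2.8, -2.7]
0.0765 [0.581  0.2104 0.0765] [0.5, 3.6, -4.0]
0.075 [0.5811 0.2105 0.0752] [-0.3, 2.8, -2.1]
0.0735 [0.5811 0.2105 0.0752] [-3.2, 2.4, 6.0]
0.072 [0.5811 0.2105 0.0751] [-4.7, 1.2, 13.6]
[-5.39406039  0.21659374 13.44965892] [0.58113206 0.21048353 0.07512427]
16.0833
side green 182 [[-8.5, -0.9, 7.3], [-28.3, 3.5, 29.9], [74.1, 91.2, 94.2]]
side bar 280 [[-6.9, -2.3, 4.8], [-93.4, 47.3, 94.9], [45.2, 55.4, 58.1]]
side barL 77 [[-6.7, -2.3, 4.8], [71.3, 84.2, 96.4], [45.2, 55.1, 58.3]]
side barR 51 [[-6.9, -1.6, 4.7], [-95.0, -84.4, -70.9], [47.3, 55.2, 57.8]]
top green 134 [[-6.6, -0.5, 8.9], [-29.6, -1.2, 26.8], [78.4, 90.4, 94.3]]
top bar 193 [[-5.0, 0.2, 6.8], [-93.2, 36.5, 94.4], [45.9, 54.9, 58.7]]
top barL 42 [[-5.0, 0.3, 6.6], [71.1, 83.5, 95.6], [46.6, 54.2, 57.5]]
top barR 41 [[-5.2, -0.1, 6.4], [-95.7, -82.3, -71.5], [45.6, 55.3, 59.7]]
```

View pics/fence_in.png

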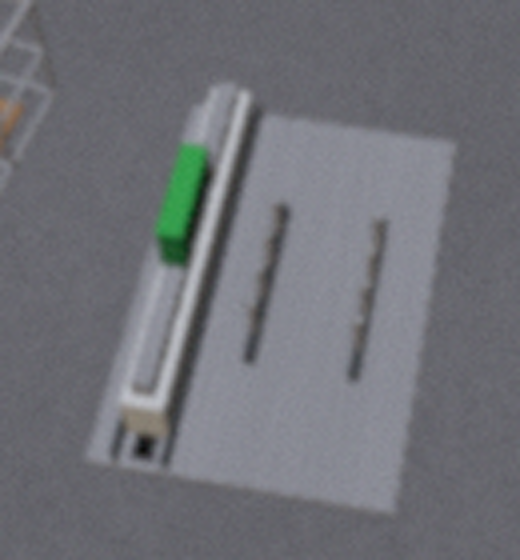

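```bash
cat > rect.py <<'E'
from h import *
def rectify(c,im,z,xs,ys):
    X,Y=np.meshgrid(xs,ys);P=ctrl.camera_params(c)
    w=C0+X[...,None]*EX/1e3+Y[...,None]*EY/1e3+[0,0,z]
    p=np.concatenate([w,np.ones(X.shape+(1,))],-1)@np.array(P["camera_from_world"]).T
    uv=p[...,:3]@np.array(P["K"]).T;uv=(uv[...,:2]/uv[...,2:]).astype(np.float32)
    return cv2.remap(im,uv[...,0],uv[...,1],cv2.INTER_CUBIC)
E
python3 - <<'E'
from rect import *
xs=np.arange(-150,0,.75);ys=np.arange(-140,140,.75);tiles=[]
for c in("top","side"):
    im=np.load("e_%s.npz"%c)["im"];w=np.load("e_%s.npz"%c)["w"]
    r=rectify(c,im,.006,xs,ys).mean(2)
    # base edge profile along Y, averaged over X -145..-115
    pr=cv2.GaussianBlur(r[:,(xs>-140)&(xs<-115)].mean(1).reshape(-1,1),(1,5),0).ravel();g=np.gradient(pr)
    i=np.argmax(g[:120]);j=len(g)-120+np.argmin(g[-120:]);print(c,"base edges Y",ys[i],ys[j],"mid",(ys[i]+ys[j])/2)
    q=(w-C0)*1e3;X=q@EX;Y=q@EY;z=w[...,2]*1e3
    m=(X<-30)&(X>-125)&(abs(Y)<60)&(z>14);print(" tines",m.sum(),[np.percentile(v[m],[2,50,98]).round(1).tolist() for v in(X,Y,z)])
    for X0 in(-45,-105):
        mm=m&(abs(X-X0)<15); print("  ",X0,np.c_[X[mm],Y[mm],z[mm]].round(0).astype(int)[:14].tolist())
    s=rectify(c,im,.050,xs,ys);m2=(ys>-70)&(ys<70)
    tiles.append(cv2.resize(s[m2].transpose(1,0,2),(780,290),interpolation=cv2.INTER_CUBIC)[::-1])
    rr=s.mean(2)
    for X0 in(-45,-105):
        k=abs(xs-X0)<4; p=rr[:,k].mean(1); b=max(np.arange(-15,15,.25),key=lambda o:sum(np.interp(o+t+np.arange(-3,3.1,.5),ys,p).mean()-np.interp(o+t+11+np.arange(-3,3.1,.5),ys,p).mean() for t in(-33,-11,11)));print("  comb",X0,b)
save(np.vstack(tiles),"tines.png")
E
```

```text
top base edges Y -116.0 124.0 mid 4.0
 tines 133 [[-106.8, -47.2, -41.2], [-43.2, 3.3, 49.3], [14.3, 18.6, 50.6]]
   -45 [[-44, -28, 51], [-43, -31, 47], [-43, -5, 49], [-43, -7, 48], [-44, -10, 47], [-46, -28, 46], [-46, -30, 46], [-44, -32, 34], [-42, -33, 16], [-42, -36, 14], [-43, -39, 16], [-43, -42, 16], [-43, -45, 16], [-41, 36, 47]]
   -105 [[-102, -27, 44], [-103, -31, 50], [-101, -42, 15], [-101, -45, 15], [-103, -7, 47], [-103, -10, 46], [-101, -18, 18], [-106, -28, 50], [-105, -30, 45], [-105, -32, 37], [-103, -33, 16], [-103, -39, 15], [-104, -42, 18], [-103, 16, 46]]
  comb -45 12.5
  comb -105 -15.0
side base edges Y -114.5 124.75 mid 5.125
 tines 261 [[-109.1, -49.1, -43.8], [-37.9, 16.9, 53.3], [14.3, 28.0, 50.7]]
   -45 [[-46, -29, 50], [-44, -26, 49], [-47, -27, 49], [-49, -28, 47], [-45, -24, 48], [-47, -25, 47], [-49, -28, 43], [-47, -45, 16], [-44, -26, 41], [-46, -27, 40], [-49, -27, 40], [-47, -41, 17], [-44, -26, 37], [-46, -26, 37]]
   -105 [[-105, -29, 50], [-107, -29, 49], [-105, -26, 49], [-108, -26, 50], [-106, -26, 46], [-108, -24, 49], [-108, -44, 16], [-106, -25, 43], [-108, -27, 41], [-108, -42, 14], [-106, -26, 37], [-108, -26, 37], [-109, -38, 17], [-106, -25, 33]]
  comb -45 1.25
  comb -105 3.0
```

View pics/tines.png

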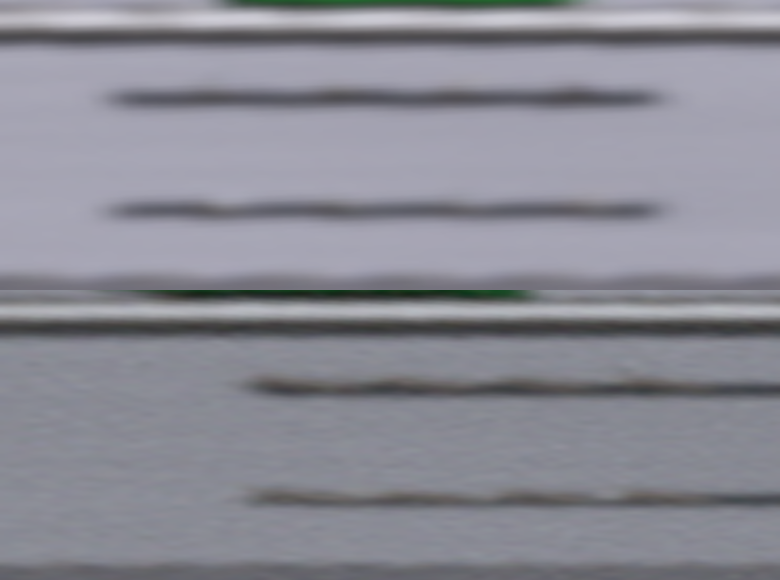

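Run:
```python
import h
from h import *
ctrl.movel([.450,-.1803,.16],quat(6),speed=.2)
e=goto([.450,-.1803,.100],quat(6),speed=.1,n=2)
print(ctrl.read_ft_force(),e*1e3)
ctrl.move_gripper(0,50)
p=ctrl.read_eef_pos();print(ctrl.read_time_s(),p,ctrl.read_finger_gap(),ctrl.read_grasp_force(),ctrl.read_ft_force())
ctrl.movel([.450,-.1803,.22],speed=.15)
print(ctrl.read_finger_gap(),ctrl.read_ft_force())
ctrl.move_ptp(at(-75,5,.22),quat(7.9))
e=goto(at(-75,5,.160),quat(7.9),speed=.12)
print(ctrl.read_time_s(),e*1e3,ctrl.read_ft_force(),ctrl.read_tcp_rot())
for c in("top","side"):
    im,w=cloud(c);np.savez("f_%s.npz"%c,im=im,w=w)
    if c=="side":save(cv2.resize(im[150:330,220:400],(560,560),interpolation=cv2.INTER_CUBIC),"lidheld.png")
    im=im.astype(int);q=(w-C0)*1e3;X=q@EX;Y=q@EY;z=w[...,2]*1e3
    b=(im[...,2]>im[...,0]+40)&(im[...,2]>im[...,1]+15)&(abs(X+75)<80)&(abs(Y)<40)&(z>40)
    print(c,b.sum(),[np.percentile(v[b],[2,50,98]).round(1).tolist() for v in(X,Y,z)])
```

```text
[ 0.24956956 -0.98341413  0.68163371] [ 0.86685375 -0.28099602  0.21214869]
18.5083 [ 0.4491319  -0.17983682  0.09954753] 0.011426977952927232 51.52845561504364 [-0.92402113  0.12844301  0.67550267]
0.011509637147575615 [-0.27109353  1.11501543 -2.35836962]
22.5083 [ 0.04299005 -0.02581319  0.23521543] [ 0.84350481  0.45713383 -1.32125185] [ 9.97623418e-01  6.89022126e-02 -3.02552852e-05 -1.48460647e-05]Traceback (most recent call last):
  File "<stdin>", line 18, in <module>
    return _quantile_unchecked(
        a, q, axis, out, overwrite_input, method, keepdims, weights)
    return _ureduce(a,
                    func=_quantile_ureduce_func,
    ...<5 lines>...
                    overwrite_input=overwrite_input,
                    method=method)
    r = func(a, **kwargs)
    result = _quantile(arr,
                       quantiles=q,
    ...<2 lines>...
                       out=out,
                       weights=wgt)
    slices_having_nans = np.isnan(arr[-1, ...])
                                  ~~~^^^^^^^^^
IndexError: index -1 is out of bounds for axis 0 with size 0
```

Run:
```python
from h import *
e=goto(at(-75,5,.148),quat(7.9),speed=.06)
print(ctrl.read_time_s(),e*1e3,ctrl.read_ft_force())
c="side";im,w=cloud(c);np.savez("f_side.npz",im=im,w=w)
save(cv2.resize(im[190:310,260:380],(590,590),interpolation=cv2.INTER_CUBIC),"lidheld.png")
im=im.astype(int);q=(w-C0)*1e3;X=q@EX;Y=q@EY;z=w[...,2]*1e3
b=(im[...,2]>im[...,0]+40)&(im[...,2]>im[...,1]+15)&(abs(X+75)<80)&(abs(Y)<40)&(z>40)
print(b.sum(),[np.percentile(v[b],[2,50,98]).round(1).tolist() for v in(X,Y,z)])
fc=b&(z<130)
for lo,hi in((50,80),(80,110),(110,140)):
    m=b&(z>lo)&(z<hi);print(lo,np.median(Y[m]),end=" ")
m=b&(X<-90);print("faceY front/back",np.median(Y[m]),np.median(Y[b&(X>-60)]))
m=(X<-30)&(X>-125)&(Y>-50)&(Y<60)&(z>22)&(z<49)&~b
print(np.histogram(Y[m],bins=np.arange(-44,60,2)))
```

```text
23.05 [-0.07342924 -0.04527976 -0.00586897] [-0.08627065 -0.13827603 -1.48724135]
955 [[-123.8, -85.0, -26.9], [1.4, 10.8, 12.6], [68.6, 116.0, 164.1]]
50 10.78446412781032 80 10.889600478013904 110 10.987469221297303 faceY front/back 10.665380814079608 10.779668552875195
(array([ 0,  0,  0,  0,  0,  0,  0,  0,  0,  0,  0,  0,  0,  0,  0,  0,  0,
        0,  2,  5, 13,  1,  0,  0,  0,  0,  0,  0,  0,  2, 10, 22,  2,  0,
        0,  0,  0,  0,  0,  1,  0, 11, 16,  2,  0,  0,  0,  0,  0,  0,  0]), array([-44, -42, -40, -38, -36, -34, -32, -30, -28, -26, -24, -22, -20,
       -18, -16, -14, -12, -10,  -8,  -6,  -4,  -2,   0,   2,   4,   6,
         8,  10,  12,  14,  16,  18,  20,  22,  24,  26,  28,  30,  32,
        34,  36,  38,  40,  42,  44,  46,  48,  50,  52,  54,  56,  58]))
```

View pics/lidheld.png

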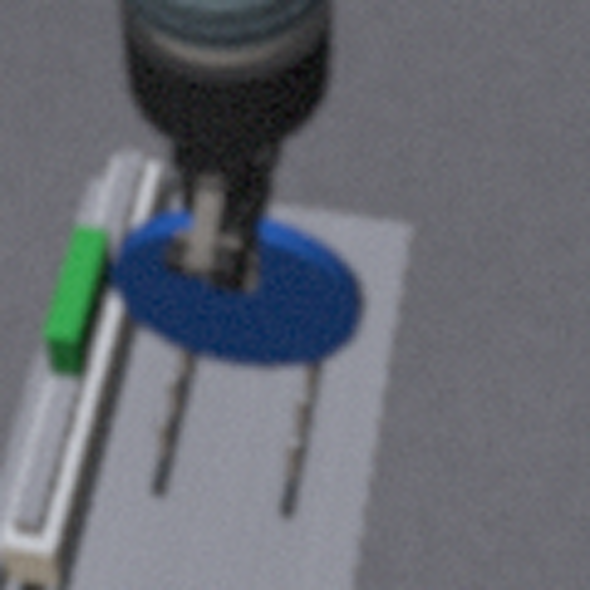

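Run:
```python
from h import *
for z in list(np.arange(.144,.103,-.004))+[.102,.1005,.099,.0975]:
    ctrl.movel(at(-75,4.8,z),quat(7.9),speed=.05)
    f=np.array(ctrl.read_ft_force());p=np.array(ctrl.read_eef_pos())
    print(round(z,4),p.round(4),[round(float(v),1) for v in(f@EX,f@EY,f[2])])
    if f[2]>6 or abs(f@EY)>15: break
print(ctrl.read_time_s())
```

```text
0.144 [0.5058 0.2042 0.1437] [0.1, 0.2, -2.0]
0.14 [0.5057 0.2042 0.1396] [-0.3, 0.1, -2.5]
0.136 [0.5058 0.2042 0.1356] [-0.4, -0.0, -2.2]
0.132 [0.5058 0.2042 0.1316] [-1.1, -1.2, -1.7]
0.128 [0.5057 0.2042 0.1276] [0.6, 0.2, -1.5]
0.124 [0.5058 0.2042 0.1236] [-0.0, 1.0, -1.9]
0.12 [0.5058 0.2042 0.1196] [-0.0, 0.1, -1.9]
0.116 [0.5058 0.2042 0.1156] [0.8, -0.4, -1.4]
0.112 [0.5057 0.2042 0.1116] [-0.2, -0.1, -2.3]
0.108 [0.5058 0.2042 0.1076] [-0.5, -0.6, -0.9]
0.104 [0.5058 0.2042 0.1036] [-0.1, 0.1, -1.1]
0.102 [0.506  0.2043 0.1019] [-0.2, -0.6, -1.3]
0.1005 [0.506  0.2043 0.1004] [-0.0, -0.3, -1.1]
0.099 [0.5063 0.2045 0.0997] [-1.6, -0.6, 3.3]
0.0975 [0.5064 0.2047 0.0993] [-4.4, -0.8, 11.4]
26.85
```

Down on the bars at the expected height; release, retreat and check.

Run:
```python
from h import *
ctrl.movel(at(-75,4.8,.0995),quat(7.9),speed=.05)
ctrl.move_gripper(.035,50)
ctrl.movel(at(-75,4.8,.22),quat(7.9),speed=.12)
ctrl.move_ptp([.45,-.10,.3],quat(6)); ctrl.pause(.3)
print(ctrl.read_time_s())
for c in("top","side"):
    im,w=cloud(c)
    if c=="side":save(cv2.resize(im[100:340,220:460],(590,590),interpolation=cv2.INTER_CUBIC),"final.png")
    im=im.astype(int);q=(w-C0)*1e3;X=q@EX;Y=q@EY;z=w[...,2]*1e3
    b=(im[...,2]>im[...,0]+40)&(im[...,2]>im[...,1]+15)&(abs(X+75)<80)&(abs(Y)<40)
    g=(im[...,1]>im[...,0]+50)&(im[...,1]>im[...,2]+30)&(abs(X)<40)&(abs(Y)<60)
    for n,m in(("lid",b),("lidtop",b&(z>105)),("lidlow",b&(z<70)),("handle",g)): 
        if m.any(): print(c,n,m.sum(),[np.percentile(v[m],[2,50,98]).round(1).tolist() for v in(X,Y,z)])
```

```text
30.125
top lid 199 [[-124.5, -75.4, -25.0], [-2.0, 4.4, 28.6], [3.1, 109.3, 120.4]]
top lidtop 123 [[-107.6, -75.0, -39.8], [-2.0, 3.4, 9.8], [106.1, 113.4, 121.1]]
top lidlow 29 [[-103.6, -58.3, -17.7], [22.4, 27.3, 29.7], [2.2, 6.0, 17.1]]
top handle 133 [[-6.7, -0.4, 8.6], [-29.5, -1.3, 26.9], [78.5, 90.6, 95.1]]
side lid 1013 [[-123.2, -77.0, -28.3], [1.6, 11.0, 12.5], [22.2, 80.8, 118.4]]
side lidtop 216 [[-109.4, -77.5, -43.0], [0.5, 8.9, 12.5], [105.5, 113.0, 119.7]]
side lidlow 393 [[-123.5, -75.5, -27.6], [9.8, 11.1, 12.5], [18.2, 51.3, 69.4]]
side handle 185 [[-8.5, -1.0, 7.1], [-27.6, 4.8, 30.0], [75.0, 91.3, 93.6]]
```

View pics/final.png

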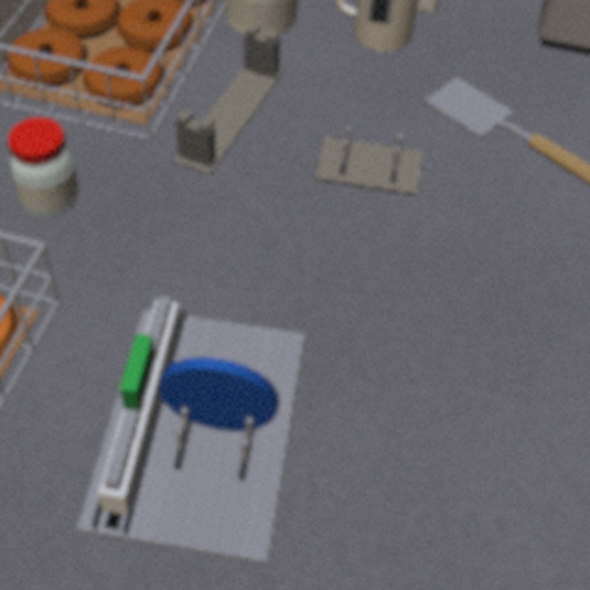

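The picture shows the fence fully down on the rail, handle at px (137,370). The blue lid stands upright in the middle gap at px (218,393), and the bystanders are where they were.

```bash
python3 -c "
from bench import ctrl
print(ctrl.sign_off())"
```

```text
the job is handed in; nothing more can be done
None
```

The job is handed in at about 30 s of robot time: the fence is fully down with all six prongs in the rail and released, the blue lid stands upright in the rack's middle gap, and I moved nothing else.

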